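Unclip and open the sample box

ROBOT

A 6-joint arm with a two-finger parallel gripper is mounted at the origin on the work surface. World frame = base frame: x ahead of the robot, y to its left, z up, the work surface at z = 0. Lengths are in m, angles in degrees, forces in N, time in s.
With the tool pointing down it reaches from about 0.25 to 0.725 m from the base axis. Payload 9.7 kg.
Tool frame: the origin (TCP) lies midway between the tips of the shut fingers; the grasp point (between the pads) lies 19 mm behind it; z points along the fingers, y is the direction in which the jaws open and shut (so a half turn about z gives the same grasp; the last joint's range is limited). The gripper opens to 85 mm and grips with 20 to 120 N. Pads are 22 mm wide; open, the fingers measure 114 mm over their backs; the gripper's body (76 mm by 85 mm) begins 54 mm behind the grasp point. The pads swing forward as they close: fully open they stand 13 mm farther back than shut.
Start: joints at [63.656, 4.979, 10.078, 95.1, 0, 90], TCP at [0.244, 0.493, 0.231] pointing down, gripper open.
Joint ranges: [-179.16, 179.16], [-48.56, 103.87], [-65.8, 70.77], [-126.05, 130.52], [-82.76, 87.17], [-180, 180]. Speed limits (degrees/s): [127.2, 127.2, 147.25, 180, 180, 180].

INTERFACE

Orientations are given as [roll, pitch, yaw] about the fixed x, y, z axes, in that order (R = Rz(yaw) Ry(pitch) Rx(roll)).
In Python, from workcell import bot, camera, recognise gives the robot as it stands. The module is installed in compiled form; this text tells all that it offers.
- The arm moves only by the tool apply_moves, never from a script. Its argument "targets" is one flat list of numbers, 7 for each row, row after row: the shift along the world's x, y, z in units of 30 mm (1.0 is 30 mm), then the turn, a rotation vector about the world's x, y, z in units of 6 degrees (1.0 is 6 degrees), then the opening, from 0 (shut) to 1 (fully open). A call has 1 to 5 rows; each row is the pose to reach, as a shift and turn from the pose commanded when the call began; what a row does not reach only later rows make up. A row lasts 1/10 s, in which the tool goes at most 50 mm and 8.59 degrees, less where a joint would pass 70% of its speed; a pose out of reach is approached as far as the arm can. A call with a gripper value outside its range is refused whole. The fingers move at their own pace and stop on an object; "newtons" is the grip in N (left out, the last holds). Time passes only in rows, so rows that repeat a pose let the fingers close. It gives the time, the measured TCP pose, the force and the opening at its end, in the units of the state.
- bot.get_obs(): the state, without advancing time (a new reading comes with each control period).
- camera(name): name is "scene" or "top"; returns a dict with "img" (400x640x3 uint8, red, green, blue), "intrinsics" (3x3 intrinsics, pixels), "origin" and "rotation" of the camera in the world. Camera axes: x right, y up, looking along -z (the intrinsics and any distortion apply to the point x, -y, -z); pixel columns grow to the right and rows downward; lengths in m; the calibration is good to about 2 mm. A picture is of the moment at which its call begins. There is no depth.
- bot.job_done(): hands the job in, once; it reports no verdict.
Trained networks look in the newest picture that a camera, given by its name, has taken for a name from the list of things; names that differ only in an ending like _2 or _b are one class to them, and where a whole thing is asked for, a point or a joint stands for the part that bears it (a point fixed in the world has none). Each returns a list of dicts, best first, with "conf" (0 to 1); they miss things now and then, are a little off and sometimes report something else, mostly with a low value. They report only what shows in the picture. A call takes as long as a camera call. They do not tell look-alikes from the thing itself.
- recognise(query, camera): "box" ([left, top, right, bottom] in pixels, round what is visible of it).
The state is a dict: "time": time; "q": joint angles; "qd": joint speeds; "joint_efforts": joint torques, N m; "ee_pos": TCP position; "tcp_rot": TCP orientation; "wrist_force": force on the tool from outside, world axes, zero at the start; "torque": the same for the moment, N m; "opening": finger opening in m.
Only numpy, scipy, OpenCV 4.12 (cv2) and the standard library are available. Lean on these libraries where they do the work, as an engineer would, in place of code of your own. Each camera call takes 0.05 s, during which the arm holds its last target.

TASK

Open the big clip-lid sample box: flip the two steel clips off its left and right lid edges until both stand open, and only then lift the lid off by its handle. Lay the lid flat, handle up, in the middle of the grey mat and let go without dropping it; leave the clips open and do not move the smaller lidded box.

Things in the scene. Friction and masses are not known exactly. Their poses are not given: they have to be found in the camera images.
- box: Big white sample box, 136 x 170 mm (its x, y), 100 mm high, fixed to the bench, turned up to 20 degrees; y points to the robot's left. Origin: centre of its underside. Each clip is 40 mm wide, centred on the box's x = 0, hinged outside the wall along x at y = +90 mm (left) or -90 mm (right), z = 68 mm.
- lid: Grey lid on the box, 150 x 190 x 8 mm, 0.2 to 0.4 kg. Origin: centre of its flange's underside (starts 100 mm above the bench, over the box's centre, aligned). Black bar handle in the middle: 80 mm along x, 18 mm wide along y, 28 to 42 mm above the origin, on two feet. A 10 mm skirt below fits in the box with about 2 mm play; laid down, the lid stands on it.
- clip_left (a joint): Steel clip. 0 rad shut: hook over the lid's edge to box y = 87 mm; thumb tab rises from y = 98 mm, z = 114 mm, leaning out, to y = 106 mm, z = 142 mm. Pushed outward (+y) at the tab from the lid's side, it swings out and down to 1.9 rad. Over-centre spring: about 1.5 N at the tab; let go below 0.35 rad it shuts, beyond it snaps open. Open, it reaches 80 mm out from its hinge.
- clip_right (a joint): The mirror image of clip_left on the box's right (-y) edge: shut, its tab rises from box y = -98 mm to -106 mm; it opens by pushing the tab outward (-y). 0 = shut, 1.9 rad = fully open, same spring.
- mat: Grey bench mat, 220 x 260 mm (its x, y), 4 mm thick, fixed on the bench to one side of the big box. Origin: centre of its underside, on the bench.
- small_box: Bystander: smaller white box with a grey lid and a short black bar, no clips, 93 x 128 mm, 70 mm high, farther from the robot than the big box and mat. Origin: centre of its underside. A glass beaker (95 mm high) and a white bottle (170 mm high) stand either side of it.
Things that resemble listed ones, but are neither listed nor needed, are in the scene too. What is shaped like the lid but blue or green is not meant. Leave any green or yellow look-alike of the box alone.

How it is judged (in metres and radians):
On the way, in this order (a step that is already met when the one before it is completed fails the run):
1. both clips are flipped open (beyond 1.2 rad) (value of joint each of clip_left, clip_right above 1.2 rad), for 0.1 s.
2. the lid is lifted at least 30 mm off the box (height (world z) of lid above 0.13 m), for 0.1 s.
At the end, for the whole second after the job is handed in: The lid lies at rest, flat (within 6 degrees) and handle up on the grey mat, its centre within 40 mm of the mat's centre in any direction it is turned, and both clips are still open (beyond 1.2 rad) (all of step 1 and horizontal distance between lid and mat below 0.04 m and height (world z) of lid below 0.022 m and z of lid in the frame of mat above 0.008 m and angle between lid's own z axis and vertical below 0.1 rad and linear speed of lid below 0.02 m/s); the robot touches nothing.
It fails at once if the lid is raised more than 15 mm off the box while a clip is not open (height (world z) of lid above 0.115 m and value of joint any of clip_left, clip_right below 1 rad).
It fails at once if the lid is dropped (falls freely at more than 0.7 m/s) (linear speed of lid above 0.7 m/s and contact force between the fingers and lid below 0.05 N).
It fails at once if the smaller box is moved more than 20 mm (distance of small_box from where it was at the start of the episode above 0.02 m).
It also fails if it takes over 58 s, if anything falls off the work surface, if the arm or the gripper's body presses on something with over 40 N, if the wrist force passes 120 N, or if a joint passes its speed limit or range.

## Working session

There is one attempt and no reset: what is moved stays moved. The work goes in short steps, Python scripts to look and compute and a tool call to move; the robot and the scene stay as the last step left them, time stands still between calls to the robot, and variables do not carry over. Pictures are saved under pics/ and viewed, and the job is handed in when it is done.

Besides the shell and the picture viewer there is one more tool, called after "Call:" by a JSON object that holds its "name" and its "arguments", one argument or row to a line. apply_moves: Moves the arm, as the interface text tells. Its arguments: {"type":"object","properties":{"targets":{"type":"array"},"newtons":{"type":"number"}},"required":["targets"]}

```bash
mkdir -p pics; ls; cat > h.py <<'E'
import numpy as np, cv2
from workcell import bot, camera, recognise
def snap(name,fn):
    c=camera(name); cv2.imwrite('pics/'+fn,cv2.cvtColor(c['img'],cv2.COLOR_RGB2BGR)); return c
def px2w(c,u,v,z):
    K=np.array(c['intrinsics']);R=np.array(c['rotation']);o=np.array(c['origin'])
    d=np.linalg.inv(K)@np.array([u,v,1.]); d=R@np.array([d[0],-d[1],-d[2]])
    return o+d*(z-o[2])/d[2]
def w2px(c,p):
    K=np.array(c['intrinsics']);R=np.array(c['rotation']);o=np.array(c['origin'])
    q=R.T@(np.array(p)-o); q=K@np.array([q[0],-q[1],-q[2]]); return q[:2]/q[2]
E
python3 - <<'E'
from h import *
for n in ['top','scene']:
    c=snap(n,n+'0.png'); print(n,{k:(v if k!='img' else 0) for k,v in c.items()})
    for q in ['box','lid','clip_left','clip_right','mat','small_box']:
        print(q,[(np.round(r['box']).tolist(),round(r['conf'],2)) for r in recognise(q,n)])
print(bot.get_obs())
E
```

```text
pics
top {'img': 0, 'intrinsics': array([[396.08353075,   0.        , 326.0138128 ],
       [  0.        , 396.08353075, 197.94280723],
       [  0.        ,   0.        ,   1.        ]]), 'origin': array([ 0.30510607, -0.15213681,  1.22421116]), 'rotation': array([  7.11072646,   0.18267152, -90.98702722])}
box [([136.0, 254.0, 222.0, 320.0], 0.97), ([453.0, 192.0, 543.0, 242.0], 0.76), ([308.0, 167.0, 386.0, 191.0], 0.72)]
lid [([402.0, 107.0, 474.0, 183.0], 0.91), ([311.0, 154.0, 382.0, 209.0], 0.77), ([260.0, 97.0, 307.0, 130.0], 0.37)]
clip_left [([132.0, 290.0, 148.0, 306.0], 0.59), ([309.0, 176.0, 316.0, 191.0], 0.53), ([456.0, 206.0, 468.0, 219.0], 0.42)]
clip_right [([204.0, 265.0, 217.0, 282.0], 0.66), ([525.0, 208.0, 543.0, 228.0], 0.47), ([374.0, 169.0, 387.0, 182.0], 0.46)]
mat [([171.0, 160.0, 256.0, 232.0], 0.67)]
small_box [([262.0, 99.0, 306.0, 132.0], 0.77)]
scene {'img': 0, 'intrinsics': array([[372.45688488,   0.        , 322.97652878],
       [  0.        , 372.45688488, 201.75293942],
       [  0.        ,   0.        ,   1.        ]]), 'origin': array([0.972498
[... 545 characters left out ...]
7)]
small_box [([291.0, 280.0, 356.0, 341.0], 0.75)]
{'time': 0.7, 'q': array([ 6.36547650e+01,  4.97719720e+00,  1.00820841e+01,  9.50981641e+01,
       -1.43880494e-03,  9.00001648e+01]), 'qd': array([ 0.06435845, -0.03435404, -0.02824546,  0.01285421, -0.04981023,
       -0.03001313]), 'joint_efforts': array([-1.57925740e-03, -5.19960630e+01,  4.64787090e+01,  1.28579803e-03,
       -7.22274081e-05, -1.01823429e-05]), 'ee_pos': array([0.24409718, 0.49289687, 0.23133518]), 'tcp_rot': array([1.79993277e+02, 1.43878559e-03, 1.53654600e+02]), 'wrist_force': array([-0.69050183,  0.26984227, -0.59760456]), 'torque': array([-0.03634201, -0.01896814,  0.00413892]), 'opening': 0.08529795709136949}
```

View pics/top0.png

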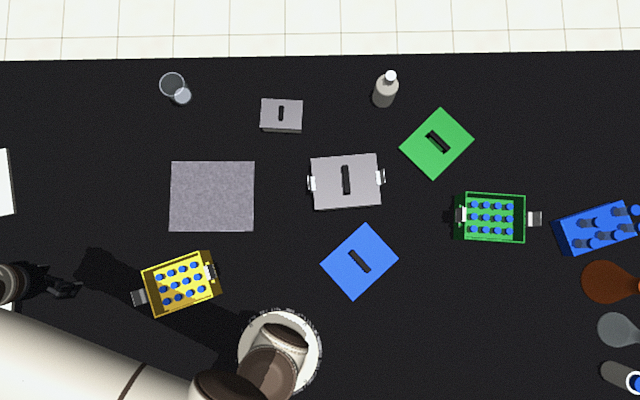

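View pics/scene0.png

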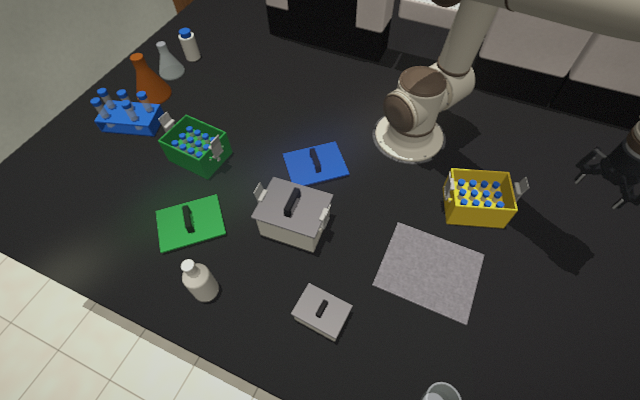

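The top image shows the lid at about (346,181) with its clips at (311,184) and (380,177), the mat at (212,196) and the small box at (281,114). The scene image agrees, with the lid at (292,206) and the mat at (430,272). Next I measure the corners.

```bash
cat > h.py <<'E'
import numpy as np, cv2
from scipy.spatial.transform import Rotation as Rn
from workcell import bot, camera, recognise
def snap(name,fn):
    c=camera(name); c['rotation']=Rn.from_euler('xyz',c['rotation'],degrees=True).as_matrix()
    cv2.imwrite('pics/'+fn,cv2.cvtColor(c['img'],cv2.COLOR_RGB2BGR)); return c
def px2w(c,u,v,z):
    K=np.array(c['intrinsics']);R=np.array(c['rotation']);o=np.array(c['origin'])
    d=np.linalg.inv(K)@np.array([u,v,1.]); d=R@np.array([d[0],-d[1],-d[2]])
    return o+d*(z-o[2])/d[2]
def w2px(c,p):
    K=np.array(c['intrinsics']);R=np.array(c['rotation']);o=np.array(c['origin'])
    q=R.T@(np.array(p)-o); q=K@np.array([q[0],-q[1],-q[2]]); return q[:2]/q[2]
E
python3 - <<'E'
from h import *
c=snap('top','top1.png'); s=snap('scene','scene1.png')
im=c['img'].astype(int)
grey=(np.ptp(im,axis=2)<25)
def rect(mask,box,z,close):
    m=np.zeros(mask.shape,np.uint8);l,t,r,b=box;m[t:b,l:r]=mask[t:b,l:r]
    m=cv2.morphologyEx(m,cv2.MORPH_OPEN,np.ones((5,5)))
    if close:m=cv2.morphologyEx(m,cv2.MORPH_CLOSE,np.ones((11,11)))
    cs,_=cv2.findContours(m,cv2.RETR_EXTERNAL,cv2.CHAIN_APPROX_NONE)
    k=max(cs,key=cv2.contourArea)[:,0]
    P=np.array([px2w(c,u,v,z)[:2] for u,v in k])
    ctr,sz,a=cv2.minAreaRect((P*1000).astype(np.float32)); return np.round(ctr,1),np.round(sz,1),round(a,1)
print(im[170,330],im[200,210],im[184,311],im[177,381],im[212,330],im[120,270])
b=im.mean(axis=2)
print('mat',rect((grey&(b>60)).astype(np.uint8),(160,150,265,240),.004,False))
print('lid',rect((grey&(b>60)&(b<190)).astype(np.uint8),(316,140,378,215),.108,True))
print('small',rect((grey&(b>60)&(b<190)).astype(np.uint8),(250,90,312,138),.078,True))
# handle
hm=(b<50); print('handle',rect(hm.astype(np.uint8),(335,160,358,200),.142,False))
I=cv2.imread('pics/top1.png')[130:230,290:410]; cv2.imwrite('pics/tz.png',cv2.resize(I,None,fx=6,fy=6,interpolation=cv2.INTER_CUBIC)[:600,:720])
I=cv2.imread('pics/scene1.png')[165:260,235:345]; cv2.imwrite('pics/sz.png',cv2.resize(I,None,fx=6,fy=6,interpolation=cv2.INTER_CUBIC))
E
```

```text
[178 177 184] [142 138 151] [216 223 233] [66 64 66] [32 31 38] [159 158 166]
mat (array([471., 205.]), array([263.1, 219.6]), 89.0)
lid (array([ 506. , -208.8]), array([122.2, 179.5]), 3.6)
small (array([702.4, -19.9]), array([127.3,  99.8]), 85.9)Traceback (most recent call last):
  File "<stdin>", line 19, in <module>
  File "<stdin>", line 10, in rect
ValueError: max() iterable argument is empty
```

```bash
cat >> h.py <<'E'
def lidpts(x,y,yaw,z=0.1):
    a=np.radians(yaw);R=np.array([[np.cos(a),-np.sin(a),0],[np.sin(a),np.cos(a),0],[0,0,1]])
    f=lambda L:[R@np.array(p)+[x,y,z] for p in L]
    lid=f([(sx*.075,sy*.095,.008) for sx,sy in((1,1),(1,-1),(-1,-1),(-1,1))])
    h=f([(sx*.04,sy*.009,.042) for sx,sy in((1,1),(1,-1),(-1,-1),(-1,1))])
    tl=f([(sx*.02,.106,.042) for sx in(1,-1)]); tr=f([(sx*.02,-.106,.042) for sx in(1,-1)])
    return lid,h,tl,tr
def overlay(c,pose,box,k,fn,z=.1,tabs=True):
    l,t,r,b=box
    I=cv2.resize(cv2.cvtColor(c['img'],cv2.COLOR_RGB2BGR)[t:b,l:r],None,fx=k,fy=k,interpolation=cv2.INTER_CUBIC)
    for i,P in enumerate(lidpts(*pose,z=z)):
        if i>1 and not tabs: continue
        q=np.array([(w2px(c,p)+.5-[l,t])*k for p in P]).astype(np.int32)
        cv2.polylines(I,[q],True,[(0,0,255),(0,255,0),(255,0,255),(255,0,255)][i],1)
    cv2.imwrite('pics/'+fn,I)
E
python3 - <<'E'
from h import *
c=snap('top','top2.png'); s=snap('scene','scene2.png')
im=c['img'].astype(int); b=im.mean(axis=2)
m=np.zeros(b.shape,np.uint8); m[150:215,320:372]=(b<60)[150:215,320:372]
n,lab,st,ce=cv2.connectedComponentsWithStats(m)
for i in range(1,n):
    if 60<st[i,4]<900: print(st[i],ce[i])
# fit lid by scoring gradient along projected edges, both cams
from scipy.optimize import minimize
Gs=[]
for k in (c,s):
    g=cv2.GaussianBlur(cv2.cvtColor(k['img'],cv2.COLOR_RGB2GRAY).astype(np.float32),(0,0),1.0)
    Gs.append(np.hypot(cv2.Sobel(g,cv2.CV_32F,1,0),cv2.Sobel(g,cv2.CV_32F,0,1)))
def score(p,which=(0,1)):
    L=lidpts(*p); tot=0
    for w in which:
        k=(c,s)[w]
        for P in L[:2]:
            for i in range(4):
                pts=np.array([w2px(k,P[i]*(1-t)+P[(i+1)%4]*t) for t in np.linspace(.05,.95,25)],np.float32)
                tot+=np.minimum(cv2.remap(Gs[w],pts[:,0][None],pts[:,1][None],cv2.INTER_LINEAR),200).mean()
    return -tot
for wh in ((0,),(1,),(0,1)):
    best=min(((score((x,y,a),wh),x,y,a) for x in np.arange(.485,.53,.003) for y in np.arange(-.23,-.19,.003) for a in range(-4,14,2)))
    r=minimize(score,best[1:],args=(wh,),method='Nelder-Mead',options=dict(initial_simplex=[np.array(best[1:])+d for d in ([0,0,0],[.002,0,0],[0,.002,0],[0,0,1.])]))
    print(wh,np.round(r.x,4),r.fun)
overlay(c,r.x,(290,135,410,230),6,'tz.png'); overlay(s,r.x,(235,165,345,260),6,'sz.png')
E
```

```text
[320 150  52   7 262] [341.6259542  152.19465649]
[341 165   9  30 193] [345.16580311 179.68393782]
[320 206  52   9 373] [348.17962466 210.79356568]
(0,) [ 0.492  -0.2066  4.0081] -1587.4010009765625
(1,) [ 0.4935 -0.2034  4.0213] -1106.1175537109375
(0, 1) [ 0.4922 -0.2034  4.0256] -2664.181396484375
```

View pics/tz.png

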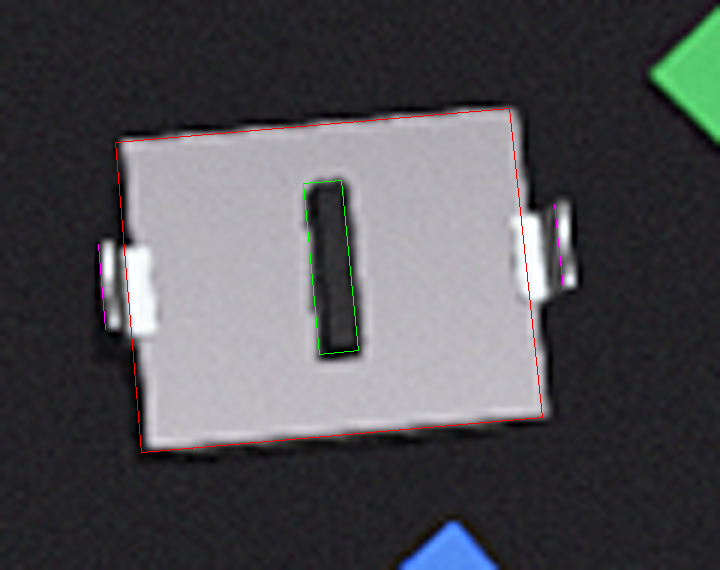

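View pics/sz.png

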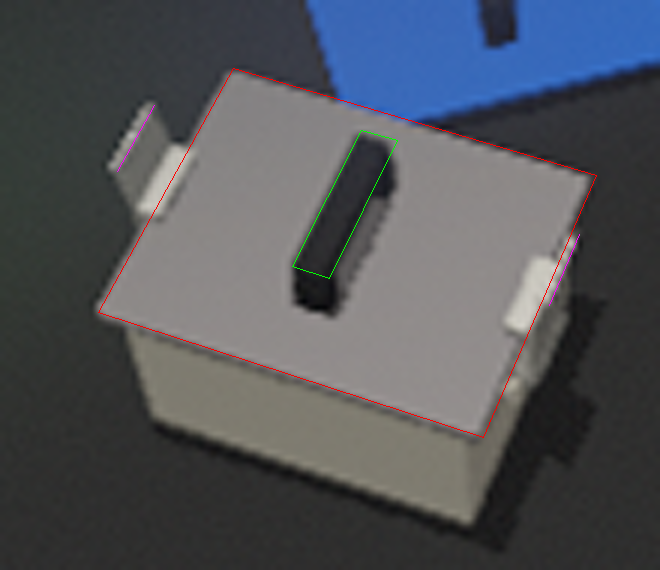

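The fit gives box/lid at about (0.4925, -0.205) with yaw 4°. In the overlays the red outline is within 1 px of the lid in both views, and the lid sits at (346,181) in the top view. The mat centre is (0.471, 0.205). First I turn the tool and move towards the inside of the left tab.

Call:
{"name": "apply_moves", "arguments": {
  "targets": [2, -4, 0, 0, 0, 1.5, 0, 4, -8, 0, 0, 0, 3, 0, 5, -12, 0, 0, 0, 4, 0, 6, -15, 0, 0, 0, 5.06, 0, 8.12, -20.93, 0, 0, 0, 5.06, 0],
  "newtons": 40
}}

```text
time: 1.4
ee_pos: [0.34, 0.2657, 0.2314]
tcp_rot: [180.0, 0.0, -175.7]
wrist_force: [1.1, -1.1, -0.3]
opening: 0.0124
```

```bash
cat > st.py <<'E'
from h import *
import sys
o=bot.get_obs(); print(o['time'],np.round(o['q'],1),np.round(o['ee_pos'],4),np.round(o['tcp_rot'],2),np.round(o['wrist_force'],1),round(o['opening'],4))
if len(sys.argv)>1:
    t=np.array(eval(sys.argv[1])); print('d units',np.round((t-o['ee_pos'])/.03,2),'yaw units',round(((184-o['tcp_rot'][2]+90)%180-90)/6,2))
E
python3 st.py "(.4876,-.1352,.231)"
```

```text
1.4 [ 38.  -11.1  -5.3  95.8  -0.   33.7] [0.34   0.2657 0.2314] [ 1.7999e+02  3.0000e-02 -1.7573e+02] [ 1.1 -1.1 -0.3] 0.0124
d units [ 4.920e+00 -1.336e+01 -1.000e-02] yaw units -0.05
```

Call:
{"name": "apply_moves", "arguments": {
  "targets": [4.9, -13.3, 0, 0, 0, 0, 0, 4.9, -13.3, 0, 0, 0, 0, 0, 4.9, -13.3, 0, 0, 0, 0, 0, 4.9, -13.3, 0, 0, 0, 0, 0, 4.9, -13.3, 0, 0, 0, 0, 0]
}}

```text
time: 1.9
ee_pos: [0.4265, 0.0308, 0.2317]
tcp_rot: [180.0, 0.1, -176.0]
wrist_force: [1.6, 0.6, 0.1]
opening: -0.0001
```

Call:
{"name": "apply_moves", "arguments": {
  "targets": [1.7, -5, 0, 0, 0, 0, 0, 1.7, -5, 0, 0, 0, 0, 0, 1.7, -5, 0, 0, 0, 0, 0, 1.7, -5, 0, 0, 0, 0, 0, 1.7, -5, 0, 0, 0, 0, 0]
}}

```text
time: 2.4
ee_pos: [0.4772, -0.1185, 0.2309]
tcp_rot: [180.0, -0.1, -176.2]
wrist_force: [-0.5, 1.4, -0.9]
opening: 0.0005
```

```bash
python3 st.py "(.4876,-.1352,.122)"
```

```text
2.4 [-13.9  -2.9   2.   95.    0.  -17.8] [ 0.4772 -0.1185  0.2309] [ 1.7998e+02 -5.0000e-02 -1.7616e+02] [-0.5  1.4 -0.9] 0.0005
d units [ 0.35 -0.56 -3.63] yaw units 0.03
```

Call:
{"name": "apply_moves", "arguments": {
  "targets": [0.35, -0.56, 0, 0, 0, 0, 0, 0.35, -0.56, 0, 0, 0, 0, 0, 0.35, -0.56, -1.2, 0, 0, 0, 0, 0.35, -0.56, -2.4, 0, 0, 0, 0, 0.35, -0.56, -3.0, 0, 0, 0, 0]
}}

```text
time: 2.9
ee_pos: [0.4864, -0.1319, 0.1387]
tcp_rot: [179.9, -0.2, -175.9]
wrist_force: [0.5, 0.2, 0.4]
opening: 0.0001
```

```bash
python3 st.py "(.4876,-.1352,.122)"; python3 -c "
from h import *
s=snap('scene','s3.png'); I=cv2.imread('pics/s3.png')[130:270,200:400]; cv2.imwrite('pics/s3z.png',cv2.resize(I,None,fx=4,fy=4,interpolation=cv2.INTER_CUBIC))"
```

```text
2.9 [-15.2  -2.   -7.3  84.9   0.  -19.3] [ 0.4864 -0.1319  0.1387] [ 1.7992e+02 -1.5000e-01 -1.7589e+02] [0.5 0.2 0.4] 0.0001
d units [ 0.04 -0.11 -0.56] yaw units -0.02
```

View pics/s3z.png

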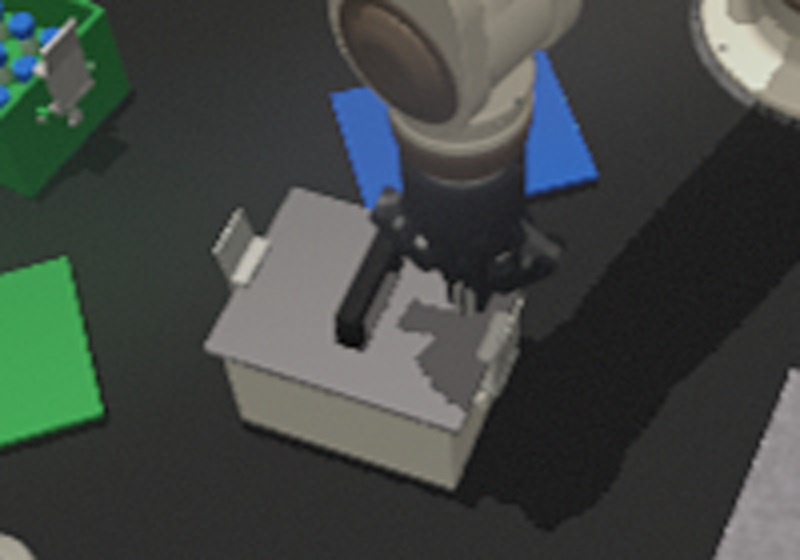

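The fingers are inside the left tab: fingertips at zoom (460,295), tab at (505,320). Next I go down a little and push outward.

Call:
{"name": "apply_moves", "arguments": {
  "targets": [0, 0, -0.5, 0, 0, 0, 0, 0, 0, -0.5, 0, 0, 0, 0, -0.05, 0.7, -0.5, 0, 0, 0, 0, -0.09, 1.3, -0.5, 0, 0, 0, 0, -0.13, 1.9, -0.5, 0, 0, 0, 0]
}}

```text
time: 3.45
ee_pos: [0.4842, -0.0761, 0.1278]
tcp_rot: [-180.0, 0.1, -176.0]
wrist_force: [0.2, -0.0, 0.2]
opening: 0.0002
```

Call:
{"name": "apply_moves", "arguments": {
  "targets": [-0.04, 0.6, -0.1, 0, 0, 0, 0, -0.06, 0.9, -0.1, 0, 0, 0, 0, -0.06, 0.9, -0.1, 0, 0, 0, 0, -0.06, 0.9, -0.1, 0, 0, 0, 0, -0.06, 0.9, -0.1, 0, 0, 0, 0]
}}

```text
time: 3.95
ee_pos: [0.4822, -0.0505, 0.1237]
tcp_rot: [-180.0, 0.0, -176.0]
wrist_force: [0.9, 0.6, -0.7]
opening: 0.0002
```

```bash
python3 st.py; python3 -c "
from h import *
s=snap('scene','s4.png'); I=cv2.imread('pics/s4.png')[130:270,200:400]; cv2.imwrite('pics/s4z.png',cv2.resize(I,None,fx=4,fy=4,interpolation=cv2.INTER_CUBIC))"
```

```text
3.95 [ -6.   -4.7 -11.6  83.2  -0.  -10. ] [ 0.4822 -0.0505  0.1237] [-1.7999e+02  2.0000e-02 -1.7601e+02] [ 0.9  0.6 -0.7] 0.0002
```

View pics/s4z.png

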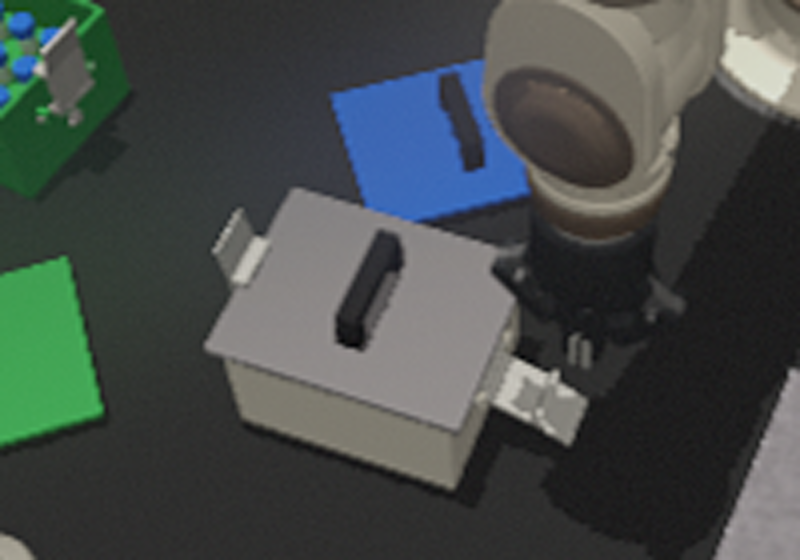

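The left clip lies open at zoom (545,400). Next I raise the tool and cross to the right clip.

Call:
{"name": "apply_moves", "arguments": {
  "targets": [0, 0, 1.5, 0, 0, 0, 0, 0, 0, 2.6, 0, 0, 0, 0, 0.1, -1.6, 2.6, 0, 0, 0, 0, 0.2, -3.2, 2.6, 0, 0, 0, 0, 0.3, -4.8, 2.6, 0, 0, 0, 0]
}}

```text
time: 4.5
ee_pos: [0.491, -0.196, 0.2018]
tcp_rot: [-180.0, 0.1, -176.0]
wrist_force: [1.6, 0.6, -0.0]
opening: 0.0
```

Call:
{"name": "apply_moves", "arguments": {
  "targets": [0.1, -1.5, 0, 0, 0, 0, 0, 0.21, -2.68, 0, 0, 0, 0, 0, 0.21, -2.68, 0, 0, 0, 0, 0, 0.21, -2.68, 0, 0, 0, 0, 0, 0.21, -2.68, 0, 0, 0, 0, 0]
}}

```text
time: 5.0
ee_pos: [0.4972, -0.2739, 0.2014]
tcp_rot: [180.0, -0.0, -176.0]
wrist_force: [0.2, 0.4, -0.6]
opening: -0.0004
```

```bash
python3 st.py "(.4974,-.2748,.122)"
```

```text
5.0 [-28.9   6.9   8.8  92.    0.  -32.9] [ 0.4972 -0.2739  0.2014] [ 1.7998e+02 -1.0000e-02 -1.7598e+02] [ 0.2  0.4 -0.6] -0.0004
d units [ 0.01 -0.03 -2.65] yaw units -0.0
```

Call:
{"name": "apply_moves", "arguments": {
  "targets": [0, 0, -1.3, 0, 0, 0, 0, 0, 0, -2.6, 0, 0, 0, 0, 0, 0, -2.6, 0, 0, 0, 0, 0, 0, -2.6, 0, 0, 0, 0, 0.03, -0.5, -2.6, 0, 0, 0, 0]
}}

```text
time: 5.5
ee_pos: [0.4993, -0.2888, 0.1264]
tcp_rot: [-179.9, 0.2, -175.9]
wrist_force: [0.7, -0.3, 0.9]
opening: 0.0001
```

Call:
{"name": "apply_moves", "arguments": {
  "targets": [0.05, -0.7, 0, 0, 0, 0, 0, 0.09, -1.3, 0, 0, 0, 0, 0, 0.14, -2.0, -0.1, 0, 0, 0, 0, 0.16, -2.3, -0.1, 0, 0, 0, 0, 0.16, -2.3, -0.1, 0, 0, 0, 0]
}}

```text
time: 6.0
ee_pos: [0.5031, -0.3599, 0.1208]
tcp_rot: [-180.0, 0.0, -176.1]
wrist_force: [-0.8, 0.2, 0.2]
opening: -0.0001
```

```bash
python3 st.py "(.4925,-.205,.231)"; python3 -c "
from h import *
s=snap('scene','s5.png'); I=cv2.imread('pics/s5.png')[130:270,200:400]; cv2.imwrite('pics/s5z.png',cv2.resize(I,None,fx=4,fy=4,interpolation=cv2.INTER_CUBIC))"
```

```text
6.0 [-35.6  13.6   7.6  84.   -0.  -39.5] [ 0.5031 -0.3599  0.1208] [-1.7997e+02  3.0000e-02 -1.7608e+02] [-0.8  0.2  0.2] -0.0001
d units [-0.35  5.16  3.67] yaw units 0.01
```

View pics/s5z.png

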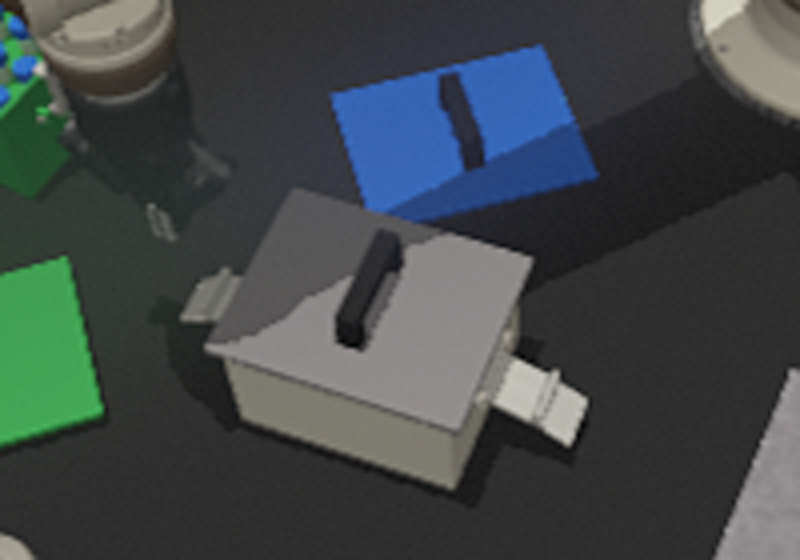

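Both clips lie open: left at zoom (545,400), right at (210,295). Next I go above the handle with the gripper opening.

Call:
{"name": "apply_moves", "arguments": {
  "targets": [0, 0, 1.5, 0, 0, 0, 0.3, 0, 0, 3, 0, 0, 0, 0.8, -0.1, 1.5, 3.67, 0, 0, 0, 0.8, -0.2, 3.1, 3.67, 0, 0, 0, 0.8, -0.3, 4.6, 3.67, 0, 0, 0, 0.8]
}}

```text
time: 6.55
ee_pos: [0.4939, -0.2183, 0.2318]
tcp_rot: [-180.0, 0.1, -176.0]
wrist_force: [1.2, 0.6, -0.2]
opening: 0.0684
```

Call:
{"name": "apply_moves", "arguments": {
  "targets": [-0.05, 0.56, 0, 0, 0, 0, 0.8, -0.05, 0.56, 0, 0, 0, 0, 0.8, -0.05, 0.56, 0, 0, 0, 0, 0.8]
}}

```text
time: 6.85
ee_pos: [0.4927, -0.2034, 0.2309]
tcp_rot: [-180.0, 0.0, -175.9]
wrist_force: [0.3, -0.7, 0.2]
opening: 0.0683
```

```bash
python3 st.py "(.4925,-.205,.118)"
```

```text
6.85 [-22.4   2.6   7.5  94.9  -0.  -26.5] [ 0.4927 -0.2034  0.2309] [-1.7997e+02  4.0000e-02 -1.7592e+02] [ 0.3 -0.7  0.2] 0.0683
d units [-0.01 -0.05 -3.76] yaw units -0.01
```

Call:
{"name": "apply_moves", "arguments": {
  "targets": [0, -0.05, -1.2, 0, 0, 0, 0.8, 0, -0.05, -2.4, 0, 0, 0, 0.8, 0, -0.05, -3.3, 0, 0, 0, 0.8, 0, -0.05, -3.73, 0, 0, 0, 0.8, 0, -0.05, -3.73, 0, 0, 0, 0.8]
}}

```text
time: 7.35
ee_pos: [0.4917, -0.2055, 0.1168]
tcp_rot: [179.9, -0.2, -176.0]
wrist_force: [0.9, -0.3, 0.5]
opening: 0.0684
```

Call:
{"name": "apply_moves", "arguments": {
  "targets": [0, 0, 0, 0, 0, 0, 0.3, 0, 0, 0, 0, 0, 0, 0.2, 0, 0, 0, 0, 0, 0, 0, 0, 0, 0, 0, 0, 0, 0, 0, 0, 0, 0, 0, 0, 0],
  "newtons": 60
}}

```text
time: 7.85
ee_pos: [0.4932, -0.2053, 0.1199]
tcp_rot: [-179.9, 0.1, -176.0]
wrist_force: [-0.3, -0.2, 6.4]
opening: 0.0169
```

Call:
{"name": "apply_moves", "arguments": {
  "targets": [0, 0, 0, 0, 0, 0, 0, 0, 0, 0, 0, 0, 0, 0, 0, 0, 0, 0, 0, 0, 0]
}}

```text
time: 8.15
ee_pos: [0.4932, -0.2053, 0.1199]
tcp_rot: [-179.9, 0.1, -176.0]
wrist_force: [-0.7, -0.3, 6.0]
opening: 0.0167
```

```bash
python3 st.py "(.4925,-.205,.118)"; python3 -c "
from h import *
s=snap('scene','s6.png'); I=cv2.imread('pics/s6.png')[130:270,200:400]; cv2.imwrite('pics/s6z.png',cv2.resize(I,None,fx=4,fy=4,interpolation=cv2.INTER_CUBIC))"
```

```text
8.15 [-22.6   1.9  -5.4  82.5  -0.  -26.6] [ 0.4932 -0.2053  0.1199] [-1.7993e+02  1.2000e-01 -1.7598e+02] [-0.7 -0.3  6. ] 0.0167
d units [-0.02  0.01 -0.06] yaw units -0.0
```

View pics/s6z.png

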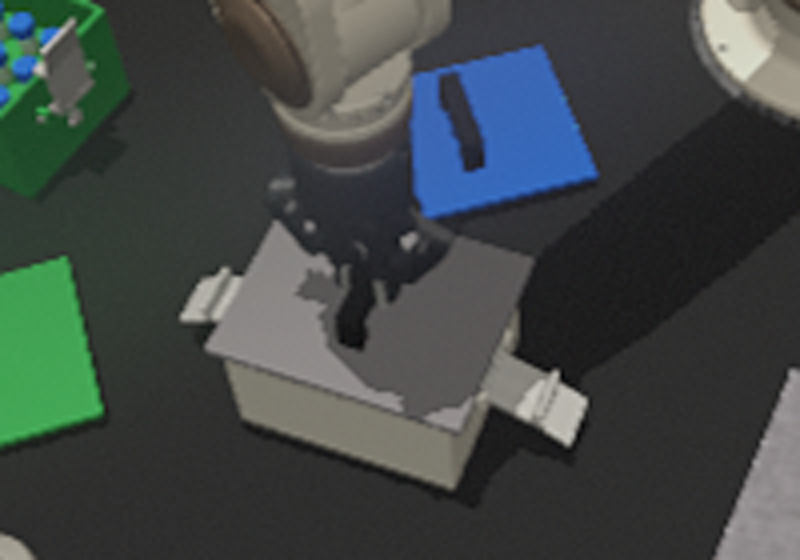

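The handle is gripped: the opening is 16.7 mm and the pads sit on the bar at zoom (355,300). Next I lift straight up.

Call:
{"name": "apply_moves", "arguments": {
  "targets": [0, 0, 0.3, 0, 0, 0, 0, 0, 0, 0.8, 0, 0, 0, 0, 0, 0, 1.4, 0, 0, 0, 0, 0, 0, 2.2, 0, 0, 0, 0, 0, 0, 3.0, 0, 0, 0, 0]
}}

```text
time: 8.7
ee_pos: [0.4923, -0.2049, 0.2102]
tcp_rot: [180.0, -0.0, -176.0]
wrist_force: [0.5, 0.3, -2.8]
opening: 0.0168
```

Call:
{"name": "apply_moves", "arguments": {
  "targets": [0, 0, 0.5, 0, 0, 0, 0, 0, 0, 0.7, 0, 0, 0, 0, 0, 0, 0.7, 0, 0, 0, 0]
}}

```text
time: 9.0
ee_pos: [0.4928, -0.2051, 0.2306]
tcp_rot: [-180.0, 0.1, -176.0]
wrist_force: [0.6, 0.1, -3.4]
opening: 0.0168
```

```bash
python3 st.py "(.4717,.205,.231)"; python3 -c "
from h import *
s=snap('scene','s7.png'); I=cv2.imread('pics/s7.png')[100:300,150:450]; cv2.imwrite('pics/s7z.png',cv2.resize(I,None,fx=2.6,fy=2.6,interpolation=cv2.INTER_CUBIC))"
```

```text
9.0 [-22.6   2.6   7.5  94.8   0.  -26.6] [ 0.4928 -0.2051  0.2306] [-1.7997e+02  7.0000e-02 -1.7598e+02] [ 0.6  0.1 -3.4] 0.0168
d units [-7.000e-01  1.367e+01  1.000e-02] yaw units -0.0
```

View pics/s7z.png

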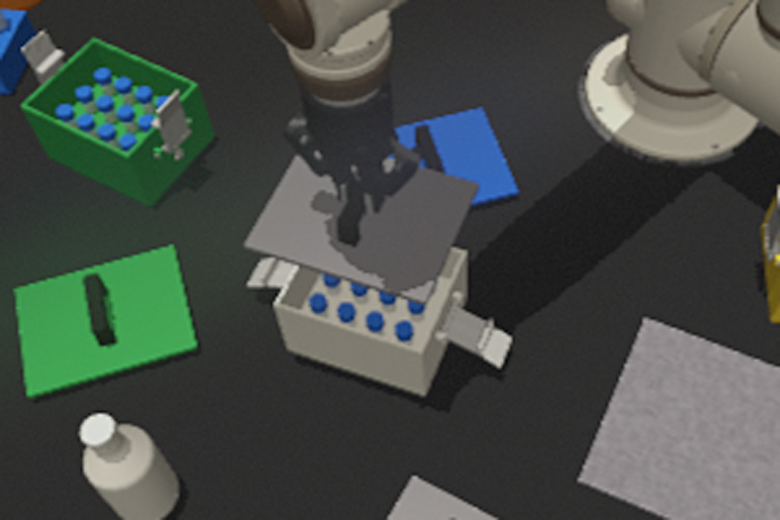

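The lid is off and hangs level over the box at zoom (365,230). Next I carry it to the mat.

Call:
{"name": "apply_moves", "arguments": {
  "targets": [-0.03, 0.5, 0, 0, 0, 0, 0, -0.08, 1.5, 0, 0, 0, 0, 0, -0.14, 2.7, 0, 0, 0, 0, 0, -0.2, 3.9, 0, 0, 0, 0, 0, -0.26, 5.1, 0, 0, 0, 0, 0]
}}

```text
time: 9.55
ee_pos: [0.4838, -0.0501, 0.2286]
tcp_rot: [180.0, -0.1, -176.0]
wrist_force: [1.8, -0.6, -1.6]
opening: 0.0168
```

Call:
{"name": "apply_moves", "arguments": {
  "targets": [-0.06, 1.2, 0, 0, 0, 0, 0, -0.12, 2.4, 0, 0, 0, 0, 0, -0.18, 3.6, 0, 0, 0, 0, 0, -0.24, 4.8, 0, 0, 0, 0, 0, -0.3, 6.0, 0, 0, 0, 0, 0]
}}

```text
time: 10.05
ee_pos: [0.4745, 0.1299, 0.2287]
tcp_rot: [-180.0, -0.1, -176.0]
wrist_force: [0.6, -0.2, -3.4]
opening: 0.0168
```

Call:
{"name": "apply_moves", "arguments": {
  "targets": [-0.06, 1.0, 0, 0, 0, 0, 0, -0.12, 1.8, 0, 0, 0, 0, 0, -0.14, 2.4, 0, 0, 0, 0, 0, -0.14, 2.57, 0, 0, 0, 0, 0, -0.14, 2.57, 0, 0, 0, 0, 0]
}}

```text
time: 10.55
ee_pos: [0.4708, 0.2057, 0.2288]
tcp_rot: [-180.0, -0.1, -175.9]
wrist_force: [-0.2, -0.5, -2.9]
opening: 0.0167
```

```bash
python3 st.py "(.4717,.205,.034)"
```

```text
10.55 [23.6  0.   4.7 94.7  0.  19.5] [0.4708 0.2057 0.2288] [-1.7997e+02 -8.0000e-02 -1.7590e+02] [-0.2 -0.5 -2.9] 0.0167
d units [ 0.03 -0.02 -6.49] yaw units -0.02
```

Centred over the mat. I lower it in stages.

Call:
{"name": "apply_moves", "arguments": {
  "targets": [0, 0, -0.8, 0, 0, 0, 0, 0, 0, -1.8, 0, 0, 0, 0, 0, 0, -2.8, 0, 0, 0, 0, 0, 0, -3.8, 0, 0, 0, 0, 0, 0, -4.6, 0, 0, 0, 0]
}}

```text
time: 11.05
ee_pos: [0.4708, 0.2038, 0.0895]
tcp_rot: [-180.0, -0.1, -176.0]
wrist_force: [-0.9, 0.1, -3.2]
opening: 0.0167
```

Call:
{"name": "apply_moves", "arguments": {
  "targets": [0, 0, -0.5, 0, 0, 0, 0, 0, 0, -0.9, 0, 0, 0, 0, 0, 0, -1.3, 0, 0, 0, 0, 0, 0, -1.5, 0, 0, 0, 0, 0, 0, -1.5, 0, 0, 0, 0]
}}

```text
time: 11.55
ee_pos: [0.4713, 0.2049, 0.0461]
tcp_rot: [-180.0, -0.0, -176.0]
wrist_force: [-1.0, 0.7, -4.1]
opening: 0.0167
```

```bash
python3 st.py "(.4717,.205,.034)"
```

```text
11.55 [ 23.5   0.7 -14.9  74.4  -0.   19.5] [0.4713 0.2049 0.0461] [-1.7999e+02 -4.0000e-02 -1.7599e+02] [-1.   0.7 -4.1] 0.0167
d units [ 0.01  0.   -0.4 ] yaw units -0.0
```

Call:
{"name": "apply_moves", "arguments": {
  "targets": [0, 0, -0.15, 0, 0, 0, 0, 0, 0, -0.3, 0, 0, 0, 0, 0, 0, -0.36, 0, 0, 0, 0, 0, 0, -0.36, 0, 0, 0, 0]
}}

```text
time: 11.95
ee_pos: [0.4714, 0.205, 0.0355]
tcp_rot: [-180.0, -0.0, -176.0]
wrist_force: [-0.6, -0.6, -3.1]
opening: 0.017
```

Call:
{"name": "apply_moves", "arguments": {
  "targets": [0, 0, -0.05, 0, 0, 0, 0, 0, 0, -0.05, 0, 0, 0, 0]
}}

```text
time: 12.15
ee_pos: [0.4715, 0.2051, 0.0342]
tcp_rot: [-180.0, 0.0, -176.0]
wrist_force: [0.0, -0.3, -3.9]
opening: 0.017
```

Call:
{"name": "apply_moves", "arguments": {
  "targets": [0, 0, -0.05, 0, 0, 0, 0, 0, 0, -0.05, 0, 0, 0, 0]
}}

```text
time: 12.35
ee_pos: [0.4717, 0.2051, 0.034]
tcp_rot: [180.0, 0.0, -176.0]
wrist_force: [-3.8, -1.4, 6.2]
opening: 0.0169
```

Call:
{"name": "apply_moves", "arguments": {
  "targets": [0, 0, -0.05, 0, 0, 0, 0, 0, 0, -0.05, 0, 0, 0, 0]
}}

```text
time: 12.55
ee_pos: [0.4717, 0.2052, 0.0339]
tcp_rot: [180.0, 0.1, -176.0]
wrist_force: [-9.4, -4.8, 18.8]
opening: 0.0167
```

Contact made (18.8 N). I ease off slightly, then release.

Call:
{"name": "apply_moves", "arguments": {
  "targets": [0, 0, 0.06, 0, 0, 0, 0, 0, 0, 0.06, 0, 0, 0, 0.3, 0, 0, 0.06, 0, 0, 0, 0.6, 0, 0, 0.06, 0, 0, 0, 0.7, 0, 0, 0.06, 0, 0, 0, 0.7]
}}

```text
time: 13.05
ee_pos: [0.4716, 0.2051, 0.0329]
tcp_rot: [-180.0, -0.0, -176.0]
wrist_force: [-0.1, -0.7, 0.3]
opening: 0.0595
```

```bash
python3 st.py; python3 -c "
from h import *
s=snap('scene','s8.png'); I=cv2.imread('pics/s8.png')[150:350,300:600]; cv2.imwrite('pics/s8z.png',cv2.resize(I,None,fx=2.6,fy=2.6,interpolation=cv2.INTER_CUBIC))"
```

```text
13.05 [ 23.5   1.1 -16.   72.9   0.   19.5] [0.4716 0.2051 0.0329] [-180.     -0.   -175.98] [-0.1 -0.7  0.3] 0.0595
```

View pics/s8z.png

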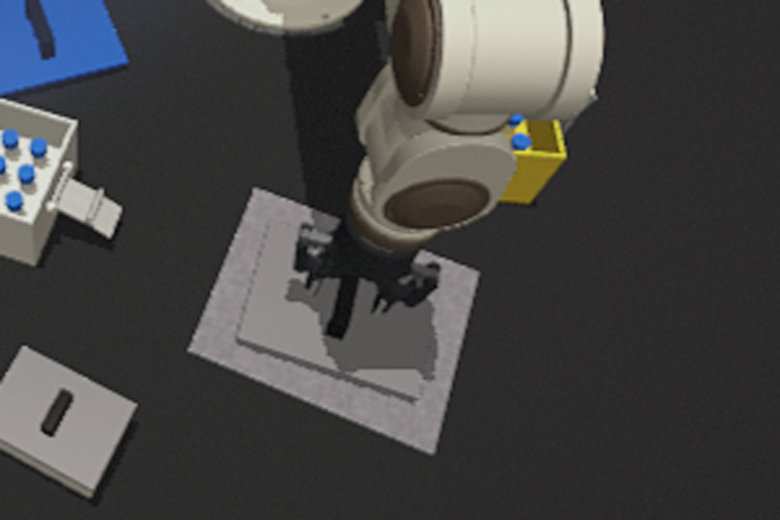

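The lid lies on the mat at zoom (340,315) and the fingers stand clear of the bar on both sides. Next I withdraw upward.

Call:
{"name": "apply_moves", "arguments": {
  "targets": [0, 0, 0.5, 0, 0, 0, 0.7, 0, 0, 1.5, 0, 0, 0, 0.7, 0, 0, 3, 0, 0, 0, 0.7, 0, 0, 4.5, 0, 0, 0, 0.7, 0, 0, 6, 0, 0, 0, 0.7]
}}

```text
time: 13.6
ee_pos: [0.4712, 0.2049, 0.2161]
tcp_rot: [180.0, 0.1, -176.0]
wrist_force: [0.9, 0.3, -0.1]
opening: 0.06
```

Call:
{"name": "apply_moves", "arguments": {
  "targets": [-2, 2, 1, 0, 0, 0, 0.7, -4, 5, 1, 0, 0, 0, 0.7, -5, 8, 1, 0, 0, 0, 0.7, -5, 8, 1, 0, 0, 0, 0.7, -5, 8, 1, 0, 0, 0, 0.7]
}}

```text
time: 14.1
ee_pos: [0.3379, 0.4127, 0.2429]
tcp_rot: [179.9, 0.1, -176.0]
wrist_force: [1.1, -0.0, -0.5]
opening: 0.06
```

Call:
{"name": "apply_moves", "arguments": {
  "targets": [0, 0, 0, 0, 0, 0, 0.7, 0, 0, 0, 0, 0, 0, 0.7, 0, 0, 0, 0, 0, 0, 0.7]
}}

```text
time: 14.4
ee_pos: [0.3395, 0.4106, 0.2419]
tcp_rot: [180.0, 0.0, -176.0]
wrist_force: [0.9, -1.0, 0.1]
opening: 0.0598
```

```bash
python3 st.py; python3 - <<'E'
from h import *
s=snap('scene','s9.png'); t=snap('top','t9.png')
from scipy.optimize import minimize
G=[]
for k in (t,s):
    g=cv2.GaussianBlur(cv2.cvtColor(k['img'],cv2.COLOR_RGB2GRAY).astype(np.float32),(0,0),1.0)
    G.append(np.hypot(cv2.Sobel(g,cv2.CV_32F,1,0),cv2.Sobel(g,cv2.CV_32F,0,1)))
def score(p):
    tot=0
    for w,k in enumerate((t,s)):
        for P in lidpts(*p,z=.014)[:2]:
            for i in range(4):
                q=np.array([w2px(k,P[i]*(1-a)+P[(i+1)%4]*a) for a in np.linspace(.05,.95,25)],np.float32)
                tot+=np.minimum(cv2.remap(G[w],q[:,0][None],q[:,1][None],cv2.INTER_LINEAR),200).mean()
    return -tot
b=min((score((x,y,a)),x,y,a) for x in np.arange(.45,.495,.004) for y in np.arange(.185,.23,.004) for a in (0,2,4,6,8))
print(b); overlay(t,b[1:],(150,130,410,330),3,'t9z.png',z=.014,tabs=False)
E
```

```text
14.4 [50.4  2.8  9.  96.1 -0.  46.4] [0.3395 0.4106 0.2419] [ 1.7999e+02  2.0000e-02 -1.7601e+02] [ 0.9 -1.   0.1] 0.0598
(np.float32(-1752.9595), np.float64(0.47400000000000003), np.float64(0.20500000000000002), 2)
```

View pics/s9.png

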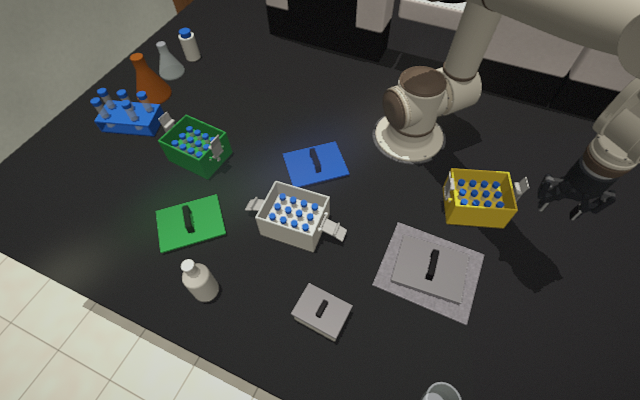

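View pics/t9z.png

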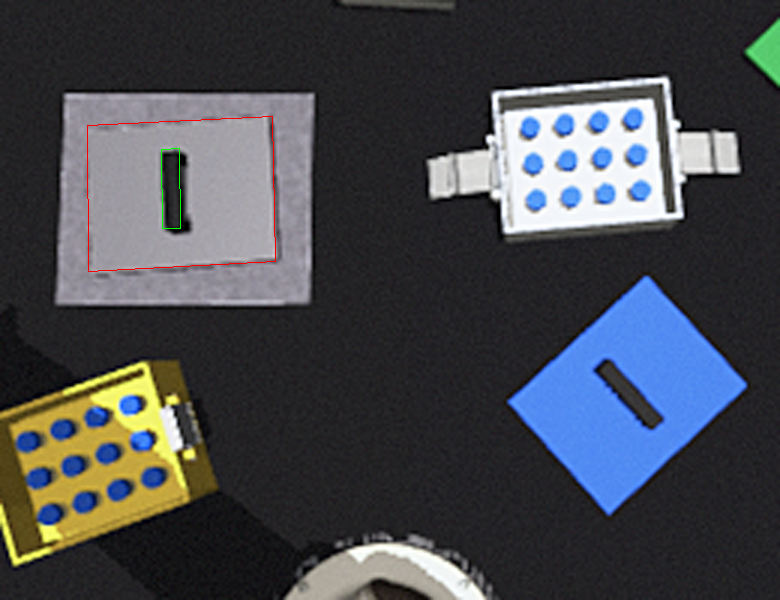

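The lid lies flat and centred on the mat at scene (430,265). Both clips are open, at scene (258,206) and (335,230). The small box is still at (322,312), and the gripper is clear of everything.

```bash
python3 -c "
from workcell import bot
print(bot.job_done())"
```

```text
the job is handed in; nothing more can be done
None
```

I opened both clips, lifted the lid off by its handle and laid it on the grey mat. I handed the job in at about 14.5 s, well within the 58 s limit; no verdict was reported.

**Placing:** the lid touched down at 18.8 N, above the contact I was aiming for. I eased off about 2 mm before opening the fingers, so it was not dropped.

**Last checks from both cameras:**
- **Lid:** it lies flat with the handle up, centred at about (0.474, 0.205). The mat's centre is at (0.471, 0.205), so it is about 3 mm off.
- **Clips:** both stand fully open. I judged this by eye, because their angles cannot be read directly.
- **Small box:** it shows at the same place in the scene picture as at the start.
- **Robot:** the gripper is clear of everything and the wrist force reads near zero.

**Disagreements:** the two cameras differed by about 3 mm on the lid's starting y position, so I used the value between them. The rough final fit gave a lid turn of 2°, while the tool pose says about 4°; the turn is not judged.

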